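# Load the collet tray for the next lathe job

## Robot

A 7-joint arm with a two-finger parallel gripper is mounted at the origin on the work surface. World frame = base frame: x ahead of the robot, y to its left, z up, the work surface at z = 0. Lengths are in mm, angles in rad, forces in N, time in s.
With the tool pointing down it reaches from about 400 to 850 mm from the base axis. Payload 10.4 kg.
Tool frame: the origin (TCP) lies midway between the tips of the shut fingers; the grasp point (between the pads) lies 19 mm behind it; x points along the fingers, z is the direction in which the jaws open and shut, and the axes are right-handed (so a half turn about x gives the same grasp; the last joint's range is limited). The gripper opens to 87 mm and grips with 3 to 60 N. Pads are 19 mm wide; open, the fingers measure 117 mm over their backs; the gripper's body (75 mm by 190 mm) begins 51 mm behind the grasp point.
Start: joints at [1.166, 0.332, -0.065, 1.46, 0.022, 1.35, -0.088], TCP at [232.893, -580.011, 222.576] pointing down, gripper open.
Joint ranges: [-2.6, 2.6], [-0.5, 2.12], [-1.47, 1.34], [0.16, 2.42], [-1.27, 4.41], [0.06, 2.06], [-2.6, 2.6]. Speed limits (rad/s): [2.22, 2.22, 2.79, 2.79, 3.14, 3.14, 3.14].

## Interface

Orientations are given as a unit quaternion [x, y, z, w].
In Python, from cell import manip, optics gives the robot as it stands. The module is installed in compiled form; this text tells all that it offers.
- The arm moves only by the tool servo_tool, never from a script. Its argument "steps" is text: rows parted by semicolons, each of 7 numbers parted by spaces: the opening, from 0 (shut) to 1 (fully open), then the shift along the tool's x, y, z in cm, then the turn, a rotation vector about the tool's x, y, z in degrees. In form: jaw dx dy dz wx wy wz; .... A call has 1 to 10 rows; each row is the pose to reach, as a shift and turn from the pose commanded when the call began, along the tool's axes at that moment; what a row does not reach only later rows make up. A row lasts 1/12 s, in which the tool goes at most 41.7 mm and 7.16 degrees, less where a joint would pass 70% of its speed; a pose out of reach is approached as far as the arm can. A call with a gripper value outside its range is refused whole. The fingers move at their own pace and stop on an object; "force" is the grip in N (left out, the last holds). Time passes only in rows, so rows that repeat a pose let the fingers close. It gives the time, the measured TCP pose, the force and the opening at its end, in the units of the state.
- manip.get_state(): the state, without advancing time (a new reading comes with each control period).
- optics.grab_frame(name): name is "side" or "top" or "wrist"; returns the picture (420x560x3 uint8, blue, green, red); there is no depth.
- optics.get_calibration(name): a dict with "intrinsics" (3x3 intrinsics, pixels), "extrinsics" (4x4, takes a point from camera to world coordinates). Camera axes: x right, y down, z forward; pixel columns grow to the right and rows downward; lengths in mm; the calibration is good to about 2 mm. A picture is of the moment at which its call begins: read the wrist's pose just before it. get_calibration takes no time and is no camera call; for the wrist camera it gives the pose at the moment of the call.
- manip.job_done(): hands the job in, once; it reports no verdict.
The state is a dict: "clock": time; "joint_positions": joint angles; "joint_vel": joint speeds; "joint_efforts": joint torques, N m; "position": TCP position; "eef_rot": TCP orientation; "wrist_force": force on the tool from outside, world axes, zero at the start; "ft_torque": the same for the moment, N m; "width": finger opening in mm.
Only numpy, scipy, OpenCV 4.12 (cv2) and the standard library are available. Lean on these libraries where they do the work, as an engineer would, in place of code of your own. Each camera call takes 0.05 s, during which the arm holds its last target. There are 200 camera calls.

## Task

Get the collet tray ready for the lathe: stand each of the three finished (bored and slitted) collets upright in the blue tray, in the seat of its own colour, without knocking any over. The two unbored blanks carry colour marks too but do not belong: leave them standing where they are, and do not push the handwheel or the pulley about.

Things in the scene. Friction and masses are not known exactly. Their poses are not given: they have to be found in the camera images.
- collet_yellow_mid (a point): Finished steel collet with yellow mark, standing upright on the bench, 66 mm tall, about 0.4 kg: shank 34 mm across to 42 mm up, neck 39 mm to 48 mm, plain round head 44 mm across above, with a yellow band and a yellow ring round its top edge. Top face has a black bore 19 mm wide with three black slits. Point: its centre, 33 mm above its foot; z up to the head. Grip the head, 24 mm above this point, any yaw.
- collet_green_mid (a point): Finished steel collet with green mark, standing upright on the bench, 66 mm tall, about 0.4 kg: shank 34 mm across to 42 mm up, neck 39 mm to 48 mm, plain round head 44 mm across above, with a green band and a green ring round its top edge. Top face has a black bore 19 mm wide with three black slits. Point: its centre, 33 mm above its foot; z up to the head. Grip the head, 24 mm above this point, any yaw.
- collet_red_mid (a point): Finished steel collet with red mark, standing upright on the bench, 66 mm tall, about 0.4 kg: shank 34 mm across to 42 mm up, neck 39 mm to 48 mm, plain round head 44 mm across above, with a red band and a red ring round its top edge. Top face has a black bore 19 mm wide with three black slits. Point: its centre, 33 mm above its foot; z up to the head. Grip the head, 24 mm above this point, any yaw.
- blank_yellow_mid (a point): Unbored blank with yellow mark, standing on the bench, shaped like a collet, 66 mm tall, about 0.4 kg: shank 34 mm across to 42 mm up, neck 39 mm to 48 mm, plain round head 44 mm across above, with a yellow band and a yellow ring round its top edge. Top face plain steel inside the ring: no bore, no slits. Does not belong in the tray. Point: its centre, 33 mm above its foot.
- blank_green_mid (a point): Unbored blank with green mark, standing on the bench, shaped like a collet, 66 mm tall, about 0.4 kg: shank 34 mm across to 42 mm up, neck 39 mm to 48 mm, plain round head 44 mm across above, with a green band and a green ring round its top edge. Top face plain steel inside the ring: no bore, no slits. Does not belong in the tray. Point: its centre, 33 mm above its foot.
- seat_yellow: Round yellow cup fixed in the blue tray, 68 mm across, 58 inside, 14 high, floor 4 thick; origin at centre of underside. A collet standing in it has its centre 37 mm above this. The three seats, colours in any order, are 90 mm apart in a row along the tray's middle (seats' x axis). Tray fixed, 320 x 146 mm, floor 5 mm, walls to 35 mm above the bench.
- seat_green: Round green cup fixed in the blue tray, 68 mm across, 58 inside, 14 high, floor 4 thick; origin at centre of underside. A collet standing in it has its centre 37 mm above this. The three seats, colours in any order, are 90 mm apart in a row along the tray's middle (seats' x axis). Tray fixed, 320 x 146 mm, floor 5 mm, walls to 35 mm above the bench.
- seat_red: Round red cup fixed in the blue tray, 68 mm across, 58 inside, 14 high, floor 4 thick; origin at centre of underside. A collet standing in it has its centre 37 mm above this. The three seats, colours in any order, are 90 mm apart in a row along the tray's middle (seats' x axis). Tray fixed, 320 x 146 mm, floor 5 mm, walls to 35 mm above the bench.
- handwheel: Bystander: small dark three-spoke steel handwheel lying loose on the bench, 80 mm across, 22 mm high at the hub. Origin at the centre of its underside.
- pulley: Bystander: small aluminium stepped pulley lying loose on the bench, 60 mm across, 24 mm high. Origin at the centre of its underside.
There are look-alikes about, which are no part of the job. Leave any purple look-alike of the part that bears collet_yellow_mid alone.

How it is judged (in metres and radians):
At the end, for the whole second after the job is handed in: Each bored collet stands on the floor of the seat of its own colour: centre within 14 mm of the seat's axis, 33 to 40 mm above the seat's underside, within 0.1 rad of upright, released and at rest (below 0.02 m/s and 0.2 rad/s). Both blanks still stand upright within 15 mm of where they began (horizontal distance between collet_yellow_mid and seat_yellow below 0.014 m and z of collet_yellow_mid in the frame of seat_yellow between 0.033 and 0.04 m and angle between each of collet_yellow_mid, collet_green_mid, collet_red_mid, blank_yellow_mid, blank_green_mid's own z axis and vertical below 0.1 rad and linear speed of each of collet_yellow, collet_green, collet_red below 0.02 m/s and angular speed of each of collet_yellow, collet_green, collet_red below 0.2 rad/s and horizontal distance between collet_green_mid and seat_green below 0.014 m and z of collet_green_mid in the frame of seat_green between 0.033 and 0.04 m and horizontal distance between collet_red_mid and seat_red below 0.014 m and z of collet_red_mid in the frame of seat_red between 0.033 and 0.04 m and distance of each of blank_yellow_mid, blank_green_mid from where it was at the start of the episode below 0.015 m); the robot touches nothing.
It fails at once if an unbored blank is moved (more than 15 mm) (distance of any of blank_yellow_mid, blank_green_mid from where it was at the start of the episode above 0.015 m).
It fails at once if a collet is knocked over (angle between any of collet_yellow_mid, collet_green_mid, collet_red_mid's own z axis and vertical above 0.6 rad).
It fails at once if the handwheel or the pulley is pushed aside (more than 20 mm) (distance of any of handwheel, pulley from where it was at the start of the episode above 0.02 m).
It also fails if it takes over 80 s, if anything falls off the work surface, if the arm or the gripper's body presses on something with over 40 N, if the wrist force passes 120 N, or if a joint passes its speed limit or range.

## Working session

There is one attempt and no reset: what is moved stays moved. The work goes in short steps, Python scripts to look and compute and a tool call to move; the robot and the scene stay as the last step left them, time stands still between calls to the robot, and variables do not carry over. Pictures are saved under pics/ and viewed, about 12 in all and at most 16, crops included, and the job is handed in when it is done.

Besides the shell and the picture viewer there is one more tool, called as a command line: name --argument value ..., lists and objects as JSON in quotes. servo_tool: Moves the arm, as the interface text tells. Its arguments: {"type":"object","properties":{"steps":{"type":"string"},"force":{"type":"number"}},"required":["steps"]}

```bash
mkdir -p pics; ls; python3 - <<'E'
from cell import manip, optics
import cv2, numpy as np
s=manip.get_state(); print(s)
for n in ("top","side"):
    im=optics.grab_frame(n); cv2.imwrite(f"pics/{n}0.png",im)
    c=optics.get_calibration(n); print(n,np.array(c["intrinsics"]).round(1).tolist(),np.array(c["extrinsics"]).round(3).tolist())
E
```

```text
pics
{'clock': 0.0, 'joint_positions': array([ 1.16636992,  0.33289184, -0.06472117,  1.46095576,  0.02162418,
        1.34990227, -0.08852551]), 'joint_vel': array([ 1.24065017e-03,  1.59812513e-03, -1.65304942e-03, -1.46404976e-03,
       -1.68345190e-03,  2.48723020e-05, -4.10859562e-04]), 'joint_efforts': array([ 2.34630534e-04, -6.23254251e+01,  2.45241757e-02, -3.89899850e+01,
       -6.15145639e-02,  3.97685997e-02,  1.02065449e-04]), 'position': array([ 232.73535945, -579.62402924,  221.73464121]), 'eef_rot': array([ 0.39629551,  0.58624137, -0.39576768,  0.58535362]), 'wrist_force': array([0.42288537, 0.04567207, 0.24252552]), 'ft_torque': array([ 0.06617889,  0.04669916, -0.03016173]), 'width': 87.25425786743766}
top [[446.1, 0.0, 282.6], [0.0, 446.1, 216.0], [0.0, 0.0, 1.0]] [[-0.027, -0.986, 0.167, 428.007], [-0.999, 0.031, 0.024, 59.272], [-0.028, -0.167, -0.986, 882.386], [0.0, 0.0, 0.0, 1.0]]
side [[438.4, 0.0, 279.5], [0.0, 438.4, 213.9], [0.0, 0.0, 1.0]] [[-0.915, -0.25, 0.317, 283.521], [-0.404, 0.592, -0.698, 722.823], [-0.013, -0.766, -0.643, 634.339], [0.0, 0.0, 0.0, 1.0]]
```

View pics/top0.png

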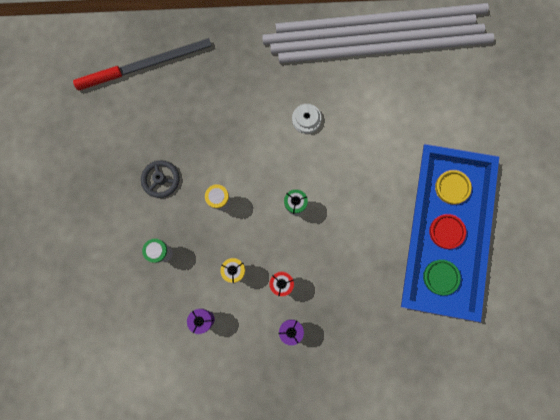

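View pics/side0.png

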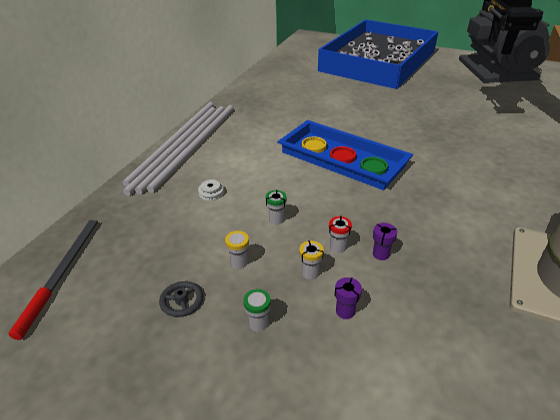

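```bash
cat > h.py <<'E'
import cv2, numpy as np
from cell import manip, optics
from scipy.spatial.transform import Rotation as R
def ray(name,uv,z,cal=None):
    c=cal or optics.get_calibration(name); K=np.array(c["intrinsics"]); E=np.array(c["extrinsics"])
    d=E[:3,:3]@np.linalg.solve(K,[uv[0],uv[1],1.]); o=E[:3,3]
    return o+d*(z-o[2])/d[2]
HS={'yellow':(20,32),'green':(50,85),'purple':(135,155),'red':(175,5)}
def mask(im,c):
    h=cv2.cvtColor(im,cv2.COLOR_BGR2HSV); lo,hi=HS[c]
    H=h[...,0]; m=((H>=lo)&(H<=hi)) if lo<hi else ((H>=lo)|(H<=hi))
    return (m&(h[...,1]>120)&(h[...,2]>60)).astype(np.uint8)*255
def blobs(im,c,amin=150):
    m=cv2.morphologyEx(mask(im,c),cv2.MORPH_CLOSE,np.ones((7,7)))
    cs,_=cv2.findContours(m,cv2.RETR_EXTERNAL,cv2.CHAIN_APPROX_NONE)
    return [(cv2.fitEllipse(cv2.convexHull(k)),cv2.contourArea(cv2.convexHull(k))) for k in cs if cv2.contourArea(cv2.convexHull(k))>amin]
E
python3 - <<'E'
from h import *
ims={n:cv2.imread(f"pics/{n}0.png") for n in("top","side")}
for n in ims:
  for c in HS:
    for (e,a) in blobs(ims[n],c):
        print(n,c,np.round(e[0],1),np.round(e[1],1),int(a),"z66",ray(n,e[0],63)[:2].round(0),"z19",ray(n,e[0],19)[:2].round(0))
for uv in((158,179),(307,117)): print(ray("top",uv,20).round(0))
for uv in((424,146),(498,157),(482,321),(402,307)): print('tray',ray("top",uv,35).round(0))
t=ims["top"][150:350,130:330]; cv2.imwrite("pics/crop.png",cv2.resize(t,(600,600),interpolation=cv2.INTER_CUBIC))
E
```

```text
top yellow [232.3 270. ] [24.2 24.7] 456 z66 [470. 174.] z19 [472. 180.]
top yellow [216.3 195.9] [23.6 23.7] 424 z66 [609. 203.] z19 [619. 211.]
top yellow [453.2 186.9] [32.9 35.4] 890 z66 [ 612. -240.] z19 [ 622. -257.]
top green [441.7 277.1] [34.4 36.9] 980 z66 [ 446. -205.] z19 [ 447. -219.]
top green [154.4 250.2] [22.6 24. ] 410 z66 [510. 318.] z19 [515. 332.]
top green [295.4 201. ] [22.6 22.8] 392 z66 [595.  54.] z19 [604.  54.]
top purple [291. 332.] [24.2 24.6] 459 z66 [357.  70.] z19 [353.  70.]
top purple [199.5 320.8] [23.6 26.1] 469 z66 [380. 234.] z19 [378. 243.]
top red [281.2 283.7] [24.2 24.5] 449 z66 [443.  85.] z19 [443.  86.]
top red [447.5 231.2] [33.3 35.6] 916 z66 [ 529. -223.] z19 [ 535. -238.]
top red [97.7 77.7] [15.5 56.2] 561 z66 [858. 440.] z19 [881. 460.]
side yellow [310.9 250.1] [20.2 24.6] 381 z66 [470. 175.] z19 [484. 133.]
side yellow [236.5 240. ] [19.5 24.1] 349 z66 [609. 205.] z19 [634. 165.]
side yellow [314.4 143.9] [14.9 25.2] 269 z66 [ 595. -180.] z19 [ 619. -250.]
side green [256.4 300.7] [24.  26.7] 483 z66 [511. 320.] z19 [528. 289.]
side green [275.5 197.5] [15.6 20.3] 224 z66 [595.  56.] z19 [619.   5.]
side green [373.8 165.1] [17.4 27. ] 329 z66 [ 434. -144.] z19 [ 446. -211.]
side green [546.   10.5] [30.1 47.5] 647 z66 [   45. -1635.] z19 [   27. -1817.]
side green [381.  -20.6] [207.3 441.9] 9546 z66 [  863. -1960.] z19 [  907. -2166.]
side purple [346.9 297. ] [29.9 42.1] 832 z66 [377. 254.] z19 [384. 218.]
side purple [383.1 240.5] [27.  37.5] 661 z66 [354.  98.] z19 [360.  50.]
side red [ 29.8 313.9] [19.8 66.1] 831 z66 [834. 488.] z19 [877. 470.]
side red [339.8 224.5] [18.  23.1] 312 z66 [443.  86.] z19 [455.  37.]
side red [343.2 154.1] [15.3 26.8] 296 z66 [ 514. -163.] z19 [ 532. -231.]
[657. 328.  20.]
[777.  25.  20.]
tray [ 702. -202.   35.]
tray [ 675. -342.   35.]
tray [ 365. -280.   35.]
tray [ 394. -137.   35.]
```

View pics/crop.png

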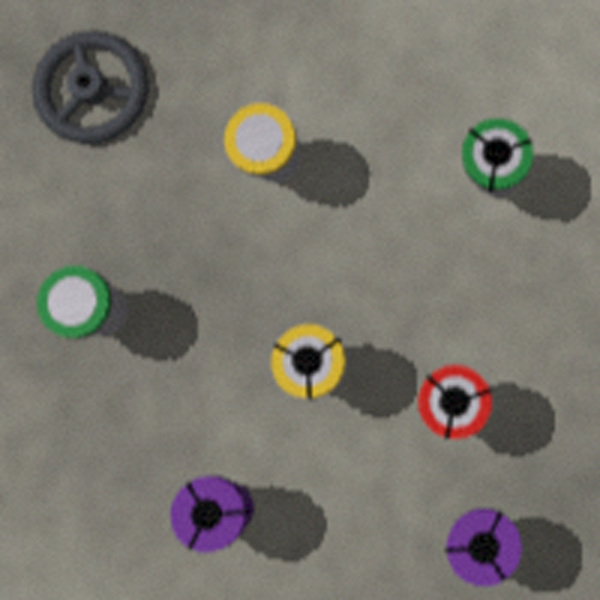

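```bash
cat >> h.py <<'E'
def to(x,y,z,s=None):
    s=s or manip.get_state(); r=R.from_quat(s["eef_rot"])
    return (r.inv().apply(np.array([x,y,z])-s["position"])/10).round(2)
E
python3 - <<'E'
from h import *
s=manip.get_state(); M=R.from_quat(s["eef_rot"]).as_matrix(); print(M.round(3))
print("jaw az",np.degrees(np.arctan2(M[1,2],M[0,2])))
E
```

```text
[[-0.001  0.928  0.373]
 [ 0.001  0.373 -0.928]
 [-1.    -0.    -0.001]]
jaw az -68.124531081148
```

servo_tool --steps "1 0 28.6 -22.7 0 0 0;1 0 28.6 -22.7 0 0 0;1 0 28.6 -22.7 0 0 0;1 0 28.6 -22.7 0 0 0;1 0 28.6 -22.7 0 0 0;1 0 28.6 -22.7 0 0 0;1 0 28.6 -22.7 0 0 0;1 0 28.6 -22.7 0 0 0;1 0 28.6 -22.7 0 0 0;1 0 28.6 -22.7 0 0 0" --force 25

```text
clock: 0.93
position: [417.1, -256.1, 222.7]
eef_rot: [0.394, 0.588, -0.393, 0.588]
wrist_force: [0.3, 0.0, -1.2]
width: 87.0
```

servo_tool --steps "1 0 28.6 -22.7 0 0 0;1 0 28.6 -22.7 0 0 0;1 0 28.6 -22.7 0 0 0;1 0 28.6 -22.7 0 0 0;1 0 28.6 -22.7 0 0 0;1 0 28.6 -22.7 0 0 0;1 0 28.6 -22.7 0 0 0;1 0 28.6 -22.7 0 0 0;1 0 28.6 -22.7 0 0 0;1 0 28.6 -22.7 0 0 0"

```text
clock: 1.77
position: [595.4, 61.8, 221.7]
eef_rot: [0.395, 0.588, -0.393, 0.586]
wrist_force: [-0.6, 1.4, -0.9]
width: 87.2
```

```bash
python3 - <<'E'
from h import *
c=optics.get_calibration("wrist"); im=optics.grab_frame("wrist"); cv2.imwrite("pics/w1.png",im)
s=manip.get_state(); print(s["position"].round(1),s["joint_positions"].round(2))
print(np.array(c["extrinsics"]).round(2).tolist())
for k in HS:
    for e,a in blobs(im,k): print(k,np.round(e[0],1),np.round(e[1],1),ray("wrist",e[0],65,c)[:2].round(1))
print(to(595,54,38,s))
E
```

```text
[594.8  58.4 221.6] [ 0.31  0.33 -0.6   1.51  0.19  1.36 -1.49]
[[0.38, -0.9, -0.23, 656.62], [-0.92, -0.37, -0.09, 86.86], [-0.0, 0.24, -0.97, 383.96], [0.0, 0.0, 0.0, 1.0]]
yellow [424.1 406.6] [14.5 30.7] [ 392.8 -227.3]
yellow [438.7 302. ] [ 15.4 442.8] [ 538.7 -166.4]
yellow [450.4 259.5] [31.3 54.7] [ 592.7 -151.1]
yellow [112.8 259.4] [31.5 54.6] [442.2 213.5]
yellow [153.  242.6] [21.6 35.8] [480.5 175.8]
yellow [164.6 125.9] [41.8 46. ] [611.  201.6]
green [289.8 191.2] [37.8 38.7] [596.5  53.4]
green [ 36.7 170.7] [39.1 47. ] [512.7 316.3]
red [218.2 295.2] [35.8 37.6] [445.1  83.8]
[18.36 -0.14  0.46]
```

View pics/w1.png

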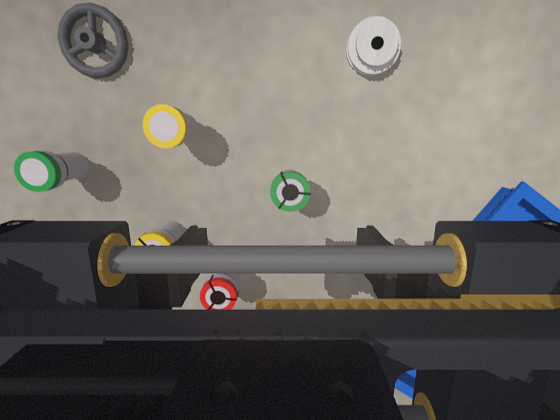

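servo_tool --steps "1 4 0.1 0.2 0 0 0;1 8 0.1 0.2 0 0 0;1 11 0.1 0.2 0 0 0;1 14 0.1 0.2 0 0 0;1 16.5 0.1 0.2 0 0 0;1 18.0 0.1 0.2 0 0 0;1 18.4 0.1 0.2 0 0 0;1 18.4 0.1 0.2 0 0 0;1 18.4 0.1 0.2 0 0 0" --force 30

```text
clock: 2.57
position: [596.7, 52.2, 39.5]
eef_rot: [0.396, 0.585, -0.396, 0.586]
wrist_force: [0.5, 0.2, 0.1]
width: 86.7
```

servo_tool --steps "0 0 0 0 0 0 0;0 0 0 0 0 0 0;0 0 0 0 0 0 0;0 0 0 0 0 0 0;0 0 0 0 0 0 0;0 0 0 0 0 0 0;0 0 0 0 0 0 0;0 0 0 0 0 0 0" --force 30

```text
clock: 3.23
position: [596.2, 53.0, 38.6]
eef_rot: [0.396, 0.586, -0.396, 0.586]
wrist_force: [0.7, 0.0, 0.2]
width: 42.6
```

servo_tool --steps "0 -1 0 0 0 0 0;0 -3 0 0 0 0 0;0 -6 0 0 0 0 0;0 -9 0 0 0 0 0;0 -10.5 -1.8 1.5 0 0 0;0 -10.5 -4.2 3.5 0 0 0;0 -10.5 -7 5.8 0 0 0;0 -10.5 -10 8.2 0 0 0;0 -10.5 -13 10.7 0 0 0;0 -10.5 -15.8 13 0 0 0"

```text
clock: 4.07
position: [496.3, -128.3, 143.8]
eef_rot: [0.396, 0.586, -0.396, 0.586]
wrist_force: [1.2, -1.7, -3.2]
width: 43.4
```

servo_tool --steps "0 0 -3 2.5 0 0 0;0 0 -5.5 4.6 0 0 0;0 0 -7.4 6.1 0 0 0;0 0 -8.2 6.8 0 0 0;0 0 -8.2 6.8 0 0 0;0 0 -8.2 6.8 0 0 0;0 0 -8.2 6.8 0 0 0"

```text
clock: 4.65
position: [447.9, -218.8, 143.7]
eef_rot: [0.396, 0.586, -0.395, 0.586]
wrist_force: [-0.0, 0.5, -4.2]
width: 42.4
```

```bash
python3 - <<'E'
from h import *
c=optics.get_calibration("wrist"); im=optics.grab_frame("wrist"); cv2.imwrite("pics/w2.png",im)
s=manip.get_state(); print(s["position"].round(1),s["width"],s["wrist_force"].round(1))
for k in HS:
    for e,a in blobs(im,k): print(k,np.round(e[0],1),np.round(e[1],1),ray("wrist",e[0],19,c)[:2].round(1))
E
```

```text
[ 448.  -218.7  143.7] 43.24703066988953 [-0.1  0.7 -4.1]
yellow [353.9 302.6] [ 17.4 415.6] [ 366.2 -336.7]
yellow [191.1 258.7] [18.  56.1] [ 349.2 -155.8]
yellow [372.4 258.8] [18.8 55.7] [ 420.5 -332.4]
yellow [398.8  29. ] [76.6 90.9] [ 624.5 -257.4]
green [281.7 266.8] [69.6 86. ] [ 376.3 -247.4]
green [282.3 226.1] [ 81.6 131.3] [ 418.5 -231. ]
red [338.6 116.9] [70.1 74. ] [ 537.7 -239.5]
```

View pics/w2.png

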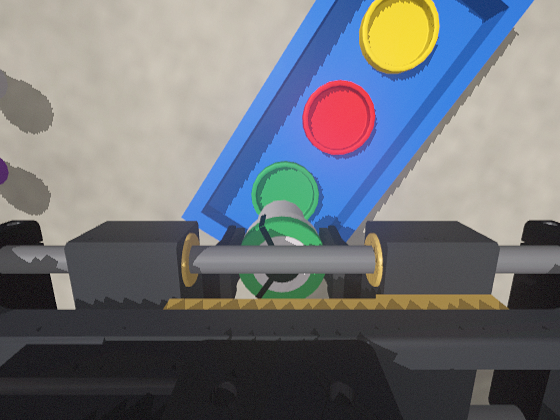

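servo_tool --steps "0 2 0 0.2 0 0 0;0 4.5 0 0.2 0 0 0;0 6.5 0 0.2 0 0 0;0 8 0 0.2 0 0 0;0 8.8 0 0.2 0 0 0;0 9.2 0 0.2 0 0 0;0 9.4 0 0.2 0 0 0;0 9.5 0 0.2 0 0 0;0 9.5 0 0.2 0 0 0;0 9.5 0 0.2 0 0 0"

```text
clock: 5.53
position: [448.6, -222.3, 49.4]
eef_rot: [0.396, 0.585, -0.396, 0.586]
wrist_force: [-0.5, -0.2, -4.3]
width: 43.8
```

servo_tool --steps "0 0.1 0 0 0 0 0;0 0.15 0 0 0 0 0;0 0.2 0 0 0 0 0;0 0.2 0 0 0 0 0;0 0.2 0 0 0 0 0"

```text
clock: 5.95
position: [448.6, -222.2, 47.4]
eef_rot: [0.396, 0.585, -0.396, 0.586]
wrist_force: [-1.3, 1.8, 4.5]
width: 43.1
```

servo_tool --steps "0.6 0 0 0 0 0 0;0.6 0 0 0 0 0 0;0.8 0 0 0 0 0 0;1 0 0 0 0 0 0;1 0 0 0 0 0 0;1 -2 0 0 0 0 0;1 -6 0 0 0 0 0;1 -10 0 0 0 0 0;1 -10 0 0 0 0 0"

```text
clock: 6.7
position: [451.6, -223.4, 153.9]
eef_rot: [0.396, 0.582, -0.396, 0.589]
wrist_force: [1.4, -0.1, 0.2]
width: 85.2
```

```bash
python3 - <<'E'
from h import *
im=optics.grab_frame("side"); cv2.imwrite("pics/s1.png",im[80:380,180:480])
s=manip.get_state(); print(s["position"].round(1),s["width"])
print(to(444,84.5,148,s),to(444,84.5,38,s))
im=optics.grab_frame("top")
for e,a in blobs(im,"green"): print(np.round(e[0],1),ray("top",e[0],73)[:2].round(1))
E
```

```text
[ 450.4 -223.1  150.6] 85.90057223900759
[  0.14  10.86 -28.79] [ 11.14  10.81 -28.85]
[440.5 276.7] [ 446.9 -199.8]
[154.4 250.2] [509.3 315.2]
```

View pics/s1.png

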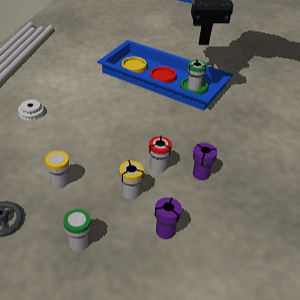

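Green stands in its seat (side crop, at 197,75). Now red.

servo_tool --steps "1 0 1.2 -3 0 0 0;1 0 2.5 -6.5 0 0 0;1 0 4 -10.3 0 0 0;1 0 5.5 -14.1 0 0 0;1 0 7 -18 0 0 0;1 0 8.4 -22 0 0 0;1 0 9.8 -25.5 0 0 0;1 0 10.7 -28.2 0 0 0;1 0 10.8 -28.8 0 0 0;1 0 10.8 -28.8 0 0 0"

```text
clock: 7.63
position: [439.9, 87.3, 145.5]
eef_rot: [0.395, 0.587, -0.395, 0.586]
wrist_force: [1.2, -0.9, -0.8]
width: 86.9
```

```bash
python3 - <<'E'
from h import *
c=optics.get_calibration("wrist"); im=optics.grab_frame("wrist"); cv2.imwrite("pics/w3.png",im)
s=manip.get_state(); print(s["position"].round(1),s["width"])
for k in HS:
    for e,a in blobs(im,k): print(k,np.round(e[0],1),np.round(e[1],1),ray("wrist",e[0],65,c)[:2].round(1))
print(to(444,84.5,38,s))
E
```

```text
[440.3  85.4 145.6] 86.98855315303013
yellow [424.2 406.3] [14.9 32.8] [ 298.9 -127.3]
yellow [433.2 302.2] [ 16.1 399.5] [408.1 -76.5]
yellow [450.4 259.5] [31.5 54.3] [451.6 -69.5]
yellow [112.8 259.6] [31.2 54.2] [338.3 208.6]
yellow [197.8 133.1] [54.9 58.5] [471.3 172.9]
green [30.3 10.6] [54.3 66.5] [508.2 312.9]
purple [266.5 292.5] [44.8 48.8] [359.4  70. ]
purple [104.7 199.9] [47.1 74.9] [389.3 228.5]
red [287.5 203.8] [52.  52.2] [444.3  84.2]
[10.76  0.33  0.22]
```

servo_tool --steps "1 2.5 0.3 0.2 0 0 0;1 5 0.3 0.2 0 0 0;1 7.5 0.3 0.2 0 0 0;1 9.5 0.3 0.2 0 0 0;1 10.5 0.3 0.2 0 0 0;1 10.8 0.3 0.2 0 0 0;1 10.8 0.3 0.2 0 0 0;1 10.8 0.3 0.2 0 0 0"

```text
clock: 8.35
position: [445.1, 84.2, 39.3]
eef_rot: [0.396, 0.585, -0.396, 0.586]
wrist_force: [0.1, -1.5, -0.2]
width: 87.0
```

servo_tool --steps "0 0 0 0 0 0 0;0 0 0 0 0 0 0;0 0 0 0 0 0 0;0 0 0 0 0 0 0;0 0 0 0 0 0 0;0 0 0 0 0 0 0;0 0 0 0 0 0 0;0 0 0 0 0 0 0" --force 30

```text
clock: 9.02
position: [444.5, 84.6, 38.6]
eef_rot: [0.396, 0.586, -0.396, 0.586]
wrist_force: [0.4, -0.8, 0.1]
width: 43.3
```

```bash
python3 - <<'E'
from h import *
s=manip.get_state(); print(s["position"].round(1),s["width"])
print(to(536.5,-239,s["position"][2],s))
E
```

```text
[444.5  84.6  38.6] 43.30218712428091
[ 1.000e-02 -3.520e+00  3.345e+01]
```

servo_tool --steps "0 -1 0 0 0 0 0;0 -3 0 0 0 0 0;0 -6 0 0 0 0 0;0 -9 0 0 0 0 0;0 -11.5 -0.2 2 0 0 0;0 -12 -0.5 5 0 0 0;0 -12 -0.9 8.5 0 0 0;0 -12 -1.3 12.2 0 0 0;0 -12 -1.7 16 0 0 0;0 -12 -2.1 20 0 0 0"

```text
clock: 9.85
position: [499.1, -109.9, 158.9]
eef_rot: [0.396, 0.586, -0.396, 0.586]
wrist_force: [2.1, 1.0, -3.5]
width: 42.9
```

servo_tool --steps "0 0 -0.4 3.8 0 0 0;0 0 -0.8 7.5 0 0 0;0 0 -1.2 10.8 0 0 0;0 0 -1.4 12.7 0 0 0;0 0 -1.4 13.4 0 0 0;0 0 -1.4 13.4 0 0 0;0 0 -1.4 13.4 0 0 0;0 0 -1.4 13.4 0 0 0"

```text
clock: 10.52
position: [536.4, -236.2, 158.6]
eef_rot: [0.396, 0.587, -0.395, 0.586]
wrist_force: [-0.5, -0.0, -5.4]
width: 43.0
```

```bash
python3 - <<'E'
from h import *
s=manip.get_state(); print(s["position"].round(1),s["width"],s["wrist_force"].round(1))
print(to(536.5,-239,48,s))
E
```

```text
[ 536.4 -236.2  158.6] 42.96779642828687 [-0.5 -0.  -5.4]
[11.06 -0.1   0.27]
```

servo_tool --steps "0 3 -0.1 0.2 0 0 0;0 6 -0.1 0.2 0 0 0;0 8.3 -0.1 0.2 0 0 0;0 9.7 -0.1 0.2 0 0 0;0 10.4 -0.1 0.2 0 0 0;0 10.8 -0.1 0.2 0 0 0;0 11 -0.1 0.2 0 0 0;0 11.1 -0.1 0.2 0 0 0;0 11.1 -0.1 0.2 0 0 0;0 11.1 -0.1 0.2 0 0 0"

```text
clock: 11.35
position: [536.8, -240.7, 48.5]
eef_rot: [0.396, 0.585, -0.396, 0.586]
wrist_force: [-0.7, 0.0, -4.3]
width: 42.9
```

servo_tool --steps "0 0.1 0 -0.1 0 0 0;0 0.1 0 -0.1 0 0 0;0 0.1 0 -0.1 0 0 0"

```text
clock: 11.6
position: [536.6, -240.1, 47.6]
eef_rot: [0.396, 0.585, -0.396, 0.587]
wrist_force: [-0.5, -1.6, 2.8]
width: 43.2
```

servo_tool --steps "0.6 0 0 0 0 0 0;0.6 0 0 0 0 0 0;0.8 0 0 0 0 0 0;1 0 0 0 0 0 0;1 0 0 0 0 0 0;1 -2 0 0 0 0 0;1 -6 0 0 0 0 0;1 -10 0 0 0 0 0;1 -10 0 0 0 0 0;1 -10 0 0 0 0 0"

```text
clock: 12.43
position: [537.4, -240.1, 149.2]
eef_rot: [0.396, 0.584, -0.396, 0.588]
wrist_force: [-0.8, -0.7, -1.4]
width: 85.9
```

```bash
python3 - <<'E'
from h import *
s=manip.get_state(); print(s["position"].round(1),s["width"])
print(to(471,173.5,148,s))
E
```

```text
[ 537.4 -240.1  149.2] 85.88371837771705
[-1.000e-02  9.250e+00 -4.086e+01]
```

servo_tool --steps "1 0 0.8 -3.5 0 0 0;1 0 1.6 -7.3 0 0 0;1 0 2.5 -11 0 0 0;1 0 3.4 -15 0 0 0;1 0 4.3 -19 0 0 0;1 0 5.2 -23 0 0 0;1 0 6.1 -27 0 0 0;1 0 7 -31 0 0 0;1 0 7.9 -35 0 0 0;1 0 8.8 -38.5 0 0 0"

```text
clock: 13.27
position: [472.5, 152.7, 145.6]
eef_rot: [0.395, 0.586, -0.396, 0.586]
wrist_force: [1.1, -0.5, -0.4]
width: 87.0
```

servo_tool --steps "1 0 0.4 -2 0 0 0;1 0 0.5 -2.4 0 0 0;1 0 0.5 -2.4 0 0 0;1 0 0.5 -2.4 0 0 0"

```text
clock: 13.6
position: [469.7, 173.4, 145.7]
eef_rot: [0.396, 0.586, -0.397, 0.585]
wrist_force: [0.2, -0.6, 0.0]
width: 86.9
```

```bash
python3 - <<'E'
from h import *
c=optics.get_calibration("wrist"); im=optics.grab_frame("wrist"); cv2.imwrite("pics/w4.png",im)
s=manip.get_state(); print(s["position"].round(1),s["width"])
for e,a in blobs(im,"yellow"): print(np.round(e[0],1),np.round(e[1],1),ray("wrist",e[0],65,c)[:2].round(1))
print(to(471,173.3,38,s))
E
```

```text
[469.9 172.9 145.8] 87.09218858356328
[424.2 406.5] [14.6 32.7] [327.1 -41.1]
[441. 302.] [ 15.7 414.2] [439.9   2.7]
[450.4 259.4] [31.3 54.5] [480.7  16.1]
[112.8 259.3] [31.1 54.6] [369.  295.2]
[282.5 205.2] [51.6 52.3] [471.4 173.6]
[316.2  19.6] [60.6 72.4] [611.2 203.2]
[10.78  0.13 -0.  ]
```

servo_tool --steps "1 2.5 0.1 0 0 0 0;1 5 0.1 0 0 0 0;1 7.5 0.1 0 0 0 0;1 9.5 0.1 0 0 0 0;1 10.5 0.1 0 0 0 0;1 10.8 0.1 0 0 0 0;1 10.8 0.1 0 0 0 0;1 10.8 0.1 0 0 0 0"

```text
clock: 14.32
position: [471.5, 174.7, 39.5]
eef_rot: [0.397, 0.585, -0.396, 0.586]
wrist_force: [0.4, 0.3, -0.7]
width: 87.2
```

servo_tool --steps "0 0 0 0 0 0 0;0 0 0 0 0 0 0;0 0 0 0 0 0 0;0 0 0 0 0 0 0;0 0 0 0 0 0 0;0 0 0 0 0 0 0;0 0 0 0 0 0 0;0 0 0 0 0 0 0" --force 30

```text
clock: 14.98
position: [470.9, 174.7, 38.6]
eef_rot: [0.396, 0.586, -0.396, 0.586]
wrist_force: [0.3, -0.7, -1.0]
width: 43.3
```

```bash
python3 - <<'E'
from h import *
s=manip.get_state(); print(s["position"].round(1),s["width"])
print(to(623.5,-257.5,s["position"][2],s))
E
```

```text
[470.9 174.7  38.6] 43.25828784094055
[ 2.00e-02 -1.94e+00  4.58e+01]
```

servo_tool --steps "0 -1 0 0 0 0 0;0 -3 0 0 0 0 0;0 -6 0 0 0 0 0;0 -9 0 0 0 0 0;0 -11.5 -0.1 2 0 0 0;0 -12 -0.2 5 0 0 0;0 -12 -0.4 8.5 0 0 0;0 -12 -0.5 12.2 0 0 0;0 -12 -0.7 16 0 0 0;0 -12 -0.8 20 0 0 0"

```text
clock: 15.82
position: [537.6, -14.8, 159.1]
eef_rot: [0.396, 0.586, -0.396, 0.586]
wrist_force: [2.3, 1.1, -3.0]
width: 43.1
```

servo_tool --steps "0 0 -0.2 4 0 0 0;0 0 -0.4 8 0 0 0;0 0 -0.6 12 0 0 0;0 0 -0.7 16 0 0 0;0 0 -0.9 20 0 0 0;0 0 -1 23 0 0 0;0 0 -1.1 25 0 0 0;0 0 -1.1 25.8 0 0 0;0 0 -1.1 25.8 0 0 0;0 0 -1.1 25.8 0 0 0"

```text
clock: 16.65
position: [623.6, -255.8, 158.4]
eef_rot: [0.396, 0.586, -0.395, 0.586]
wrist_force: [0.2, 0.6, -3.7]
width: 43.6
```

```bash
python3 - <<'E'
from h import *
s=manip.get_state(); print(s["position"].round(1),s["width"],s["wrist_force"].round(1))
print(to(623.5,-257.5,48,s))
E
```

```text
[ 623.6 -255.8  158.4] 43.64108639303721 [ 0.2  0.6 -3.7]
[11.04 -0.07  0.18]
```

servo_tool --steps "0 3 -0.1 0.1 0 0 0;0 6 -0.1 0.1 0 0 0;0 8.3 -0.1 0.1 0 0 0;0 9.7 -0.1 0.1 0 0 0;0 10.4 -0.1 0.1 0 0 0;0 10.8 -0.1 0.1 0 0 0;0 11 -0.1 0.1 0 0 0;0 11.1 -0.1 0.1 0 0 0;0 11.1 -0.1 0.1 0 0 0;0 11.1 -0.1 0.1 0 0 0"

```text
clock: 17.48
position: [623.8, -258.6, 48.6]
eef_rot: [0.396, 0.585, -0.396, 0.586]
wrist_force: [0.5, 0.3, -3.9]
width: 43.1
```

servo_tool --steps "0 0.1 0 0 0 0 0;0 0.1 0 0 0 0 0;0 0.1 0 0 0 0 0"

```text
clock: 17.73
position: [623.9, -258.7, 47.6]
eef_rot: [0.396, 0.585, -0.396, 0.586]
wrist_force: [-1.3, -0.3, 3.0]
width: 43.1
```

Contact; release, rise, and move clear for a check.

servo_tool --steps "0.6 0 0 0 0 0 0;0.6 0 0 0 0 0 0;0.8 0 0 0 0 0 0;1 0 0 0 0 0 0;1 0 0 0 0 0 0;1 -2 0 0 0 0 0;1 -6 0 0 0 0 0;1 -10 0 0 0 0 0;1 -14 0 0 0 0 0;1 -16 0 0 0 0 0"

```text
clock: 18.57
position: [624.7, -258.6, 212.3]
eef_rot: [0.397, 0.584, -0.395, 0.588]
wrist_force: [0.6, -0.3, 0.6]
width: 86.4
```

servo_tool --steps "1 0 -1.5 3.8 0 0 0;1 0 -3 7.6 0 0 0;1 0 -4.5 11.4 0 0 0;1 0 -6 15.2 0 0 0;1 0 -7.5 19 0 0 0;1 0 -9 22.8 0 0 0;1 0 -10.5 26 0 0 0;1 0 -11.5 28 0 0 0;1 0 -12 29 0 0 0;1 0 -12 29 0 0 0"

```text
clock: 19.4
position: [618.2, -575.3, 204.7]
eef_rot: [0.397, 0.586, -0.397, 0.585]
wrist_force: [0.3, 0.2, -0.3]
width: 86.5
```

```bash
python3 - <<'E'
from h import *
s=manip.get_state(); print(s["position"].round(1),s["width"],s["clock"])
out=[]
for n in("top","side"):
    im=optics.grab_frame(n); cv2.imwrite(f"pics/{n}9.png",im)
    out.append(im[100:350,130:530])
    for c in("yellow","green","red"):
        for e,a in blobs(im,c): print(n,c,np.round(e[0],1),"z72",ray(n,e[0],72)[:2].round(0),"z64",ray(n,e[0],64)[:2].round(0))
cv2.imwrite("pics/end.png",cv2.resize(np.vstack(out),None,fx=1.2,fy=1.2))
E
```

```text
[ 618.2 -575.3  204.7] 86.45228550098271 19.4
top yellow [216.3 195.9] z72 [607. 201.] z64 [609. 203.]
top yellow [455.9 185.1] z72 [ 613. -242.] z64 [ 615. -245.]
top green [443.7 277. ] z72 [ 446. -206.] z64 [ 446. -208.]
top green [154.4 250.2] z72 [509. 315.] z64 [510. 318.]
top red [449.9 230.5] z72 [ 529. -224.] z64 [ 530. -227.]
top red [97.4 77.8] z72 [853. 436.] z64 [857. 440.]
side yellow [236.5 240. ] z72 [604. 213.] z64 [609. 206.]
side yellow [314.4 143.9] z72 [ 590. -166.] z64 [ 594. -179.]Traceback (most recent call last):
  File "<stdin>", line 8, in <module>
  File "h.py", line 16, in blobs
    return [(cv2.fitEllipse(cv2.convexHull(k)),cv2.contourArea(cv2.convexHull(k))) for k in cs if cv2.contourArea(cv2.convexHull(k))>amin]
             ~~~~~~~~~~~~~~^^^^^^^^^^^^^^^^^^^
cv2.error: OpenCV(4.12.0) /io/opencv/modules/imgproc/src/shapedescr.cpp:361: error: (-201:Incorrect size of input array) There should be at least 5 points to fit the ellipse in function 'fitEllipseNoDirect'
```

```bash
python3 - <<'E'
from h import *
a,b=cv2.imread("pics/top9.png"),optics.grab_frame("side")
for c,(u,v) in dict(yellow=(456,183),red=(452,230),green=(447,278)).items():
    w=a[v-22:v+22,u-22:u+22].max(2); m=cv2.morphologyEx((w<40).astype(np.uint8),cv2.MORPH_OPEN,np.ones((5,5)))
    n,_,st,ce=cv2.connectedComponentsWithStats(m)
    for i in range(1,n): p=ce[i]+[u-22,v-22]; print(c,p.round(1),st[i,4],ray("top",p,75)[:2].round(1))
t=cv2.resize(a[135:335,380:510],None,fx=2.8,fy=2.8); s=cv2.resize(b[100:200,260:430],None,fx=2.5,fy=2.5)
o=np.zeros((560,795,3),np.uint8); o[:t.shape[0],:t.shape[1]]=t; o[:s.shape[0],366:366+s.shape[1]]=s
s2=b[170:350,140:420]; o[300:480,400:680]=s2; cv2.imwrite("pics/end.png",o)
E
```

```text
yellow [465.6 179.4] 47 [ 622.6 -259.9]
red [459.4 226.9] 53 [ 534.9 -240.6]
green [452.9 276. ] 60 [ 447.6 -221.1]
```

View pics/end.png

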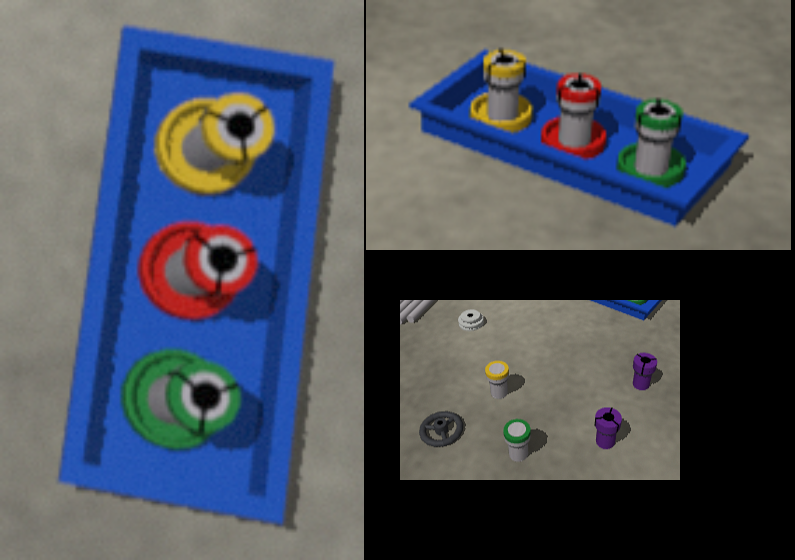

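All three collets stand upright in their own seats, with measured centres within about 3 mm of the seat axes. Both blanks and the bystanders look unmoved.

```bash
python3 -c "
from cell import manip
print(manip.job_done())"
```

```text
the job is handed in; nothing more can be done
None
```

I placed the three bored collets (green, then red, then yellow) upright in the seats of their own colours and handed the job in at about 19.5 s on the robot's clock. The hand-in reports no verdict.

- **Collets:** The last pictures from above and the side show all three upright and released. In the view from above, the bore centres are within about 3 mm of the estimated seat axes, against the 14 mm allowed. I did not measure height or tilt directly, but each collet met its seat floor at the expected tool height (47.4 to 47.6 mm).
- **Blanks and bystanders:** Both blanks sit at the same pixels as at the start. The handwheel, the pulley and the purple look-alikes look unmoved in the final side view, though I did not re-measure them.
- **Robot:** The arm is clear of everything, with the gripper open.
- **Checks that disagreed:**
  - Colour-blob centres in the side view put the seats about 7 mm off, because they include the cup's outer wall, so I used the top and wrist views instead.
  - One final check script stopped on an ellipse-fit error. I replaced it with the bore measurement above.

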